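# Clear and open the sample press

## Task

Clear the two loose press tips off the arm of the sample press, standing the wide stepped one upright in the round dish and the slim one upright in the square tray. Then pull the spring latch at the arm's nose sideways, lift the arm off its ball stud to about 30 degrees and finish while still holding it up there with the gripper. Leave the other things on the bench where they are.

Things in the scene. Friction and masses are not known exactly. Their poses are not given: they have to be found in the camera images.
- press: Sample press fixed to the bench. White base 310 (x) x 120 (y) x 20 high, origin under its centre, z up. Its aluminium arm lies along x, hinged at the +x end; the free nose with the latch is at the -x end over a steel ball stud (24 dia, at x = -95). Arm plate 60 wide, 12 thick, from x = -120 to 93, top face 80 above the bench. Hinge cheeks at x = 85 to 125, y = +-35 to 49 rise to 90.
- hinge (a point): Point on the arm's hinge axis, on the arm's centre line: 105 in +x of the press origin, 74 above the bench. The axis runs along the press's y.
- press_arm (a joint): Arm angle in rad: 0 = down on the ball stud, grows as the nose rises, stop at 1.1. No stay or catch: the arm (about 0.45 kg with the latch, about 2.5 N to lift at the tab) falls back when let go. It cannot rise while the latch is shut.
- latch_tab (a point): Grip point of the latch, on an upright black ribbed tab in front of the arm's nose: 12 thick along the press's y, 18 wide along x, from 79 to 126 above the bench; this point at 106, 238 before the hinge axis and 32 above it (arm down). 25 or more is free either side. It tilts with the arm; pinched across its 12 mm it can turn between the pads, so the gripper may stay upright.
- latch (a joint): Latch slide in m: 0 = shut (its tooth under the collar of the ball stud), grows as the tab is pulled to the press's +y, stop at 0.016. Clear from about 0.009. A spring pulls it back: 4 N at 0, 10 N at 0.015. Keep it pulled until the nose has risen some 15 mm; no matter afterwards.
- wide_tip: The wide press tip (origin under its foot).
- wide_tip_mid (a point): Centre of the wide tip, half-way up: plain steel, upright stepped disc, 36 dia for its lower 24, then 26 dia, 34 high in all, about 0.16 kg. Starts standing on the arm.
- slim_tip: The slim press tip (origin under its foot).
- slim_tip_mid (a point): Centre of the slim tip, half-way up: plain steel upright cylinder 20 dia, 34 high, about 0.07 kg. Starts standing on the arm, about 85 along the arm from the wide one.
- dish_in (a point): Centre of the inner floor of the fixed round white dish: 5 above the bench; inside about 148 dia at the floor, rim 22 above the bench, wall 4.
- tray_in (a point): Centre of the inner floor of the fixed square white tray, 150 x 150 outside, 22 high, wall 4; x and y axes along its sides. Floor 4 to 5 above the bench.
- vial: Bystander: screw-cap glass vial, 28 dia x 55 high; leave alone.
- beaker: Bystander: small glass beaker, 60 dia x 75 high; leave alone.
- flask: Bystander: conical glass flask, 84 dia at the foot, 122 high; leave alone.
- jar: Bystander: amber jar, 64 dia x 100 high; leave alone.
- cell_box: Bystander: grey flat box, 110 x 70 x 35 high; leave alone.
- spatula: Bystander: steel lab spoon, 160 long, lying; leave alone.

How it is judged:
By the outcome, as a careful person would: the job done as asked, in the order asked, and still so for the second after the job is handed in, while the arm keeps its last pose, push and grip.
It also fails if it takes over 72 s, if anything falls off the work surface, if the arm or the gripper's body presses on something with over 40 N, if the wrist force passes 120 N, or if a joint passes its speed limit or range.

## Robot

A 7-joint arm with a two-finger parallel gripper is mounted at the origin on the work surface. World frame = base frame: x ahead of the robot, y to its left, z up, the work surface at z = 0. Lengths are in m, angles in rad, forces in N, time in s.
With the tool pointing down it reaches from about 0.4 to 0.85 m from the base axis. Payload 4.5 kg.
Tool frame: the origin (TCP) lies at the very end of the fingers, on their centre line; the grasp point (between the pads) lies 19 mm behind it; z points along the fingers, x is the direction in which the jaws open and shut, and the axes are right-handed (so a half turn about z gives the same grasp; the last joint's range is limited). The gripper opens to 88 mm and grips with 3 to 60 N. Pads are 18 mm wide; open, the fingers measure 123 mm over their backs; the gripper's body (75 mm by 187 mm) begins 45 mm behind the grasp point.
Start: joints at [1.287, 0.689, -0.195, 1.565, 0.157, 0.902, -0.215], TCP at [0.195, -0.594, 0.239] pointing down, gripper open.
Joint ranges: [-3.01, 3.01], [-0.46, 2.08], [-1.47, 1.51], [0.13, 2.56], [-1, 4.14], [0.04, 2.09], [-2.66, 2.66]. Speed limits (rad/s): [2.57, 2.57, 3.14, 3.14, 3.14, 3.14, 3.14].

## Interface

Orientations are given as a unit quaternion [x, y, z, w].
In Python, from plant import * gives the robot as it stands.
- The arm moves only by the tool apply_moves, never from a script. Its argument "series" is a list of rows, each an object of numbers: "x", "y", "z": the shift along the tool's x, y, z in units of 80 cm (1.0 is 80 cm); "wx", "wy", "wz": the turn, a rotation vector about the tool's x, y, z in units of pi rad (1.0 is pi rad); "fingers": the opening, from -1 (shut) to 1 (fully open), so that 0 is half open. In form: [{"x": .., "y": .., "z": .., "wx": .., "wy": .., "wz": .., "fingers": ..}, ...]. A call has 1 to 8 rows; each row shifts and turns the pose as measured when the row begins, along the tool's axes as they then stand; what a row does not reach is not made up. A row lasts 1/8 s, in which the tool goes at most 62.5 mm and 10.7 degrees, less where a joint would pass 70% of its speed; a pose out of reach is approached as far as the arm can. A call with a number of a shift or a turn outside -1 to 1 is refused whole. A call with a gripper value outside its range is refused whole. The fingers move at their own pace and stop on an object; "force" is the grip in N (left out, the last holds). Time passes only in rows, so rows that do not move let the fingers close. It gives the time, the measured TCP pose, the force and the opening at its end, in the units of the state.
- get_state(): the state, without advancing time (a new reading comes with each control period).
- snapshot(name): name is "scene" or "top" or "wrist"; returns (picture, depth): 420x560x3 uint8, red, green, blue; 420x560 float32, m along the optical axis (not along the pixel's ray), 0 where there is no reading.
- camera_model(name): a dict with "camera_matrix" (3x3 intrinsics, pixels), "world_from_camera" (4x4, takes a point from camera to world coordinates). Camera axes: x right, y up, looking along -z (the intrinsics and any distortion apply to the point x, -y, -z); pixel columns grow to the right and rows downward; lengths in m; the calibration is good to about 2 mm. A picture is of the moment at which its call begins: read the wrist's pose just before it. camera_model takes no time and is no camera call; for the wrist camera it gives the pose at the moment of the call.
- finish_job(): hands the job in, once; it reports no verdict.
The state is a dict: "clock": time; "q": joint angles; "qd": joint speeds; "joint_torque": joint torques, N m; "tool_pos": TCP position; "eef_rot": TCP orientation; "contact_force": force on the tool from outside, world axes, zero at the start; "moment": the same for the moment, N m; "opening": opening from 0.0 (shut) to 1.0 (fully open).
Only numpy, scipy, OpenCV 4.12 (cv2) and the standard library are available. Lean on these libraries where they do the work, as an engineer would, in place of code of your own. Each camera call takes 0.05 s, during which the arm holds its last target. There are 200 camera calls.

## Working session

There is one attempt and no reset: what is moved stays moved. The work goes in short steps, Python scripts to look and compute and a tool call to move; the robot and the scene stay as the last step left them, time stands still between calls to the robot, and variables do not carry over. Pictures are saved under pics/ and viewed, about 8 in all and at most 12, crops included, and the job is handed in when it is done.

Besides the shell and the picture viewer there is one more tool, called as a command line: name --argument value ..., lists and objects as JSON in quotes. apply_moves: Moves the arm, as the interface text tells. Its arguments: {"type":"object","properties":{"series":{"type":"array","items":{"type":"object","properties":{"x":{"type":"number"},"y":{"type":"number"},"z":{"type":"number"},"wx":{"type":"number"},"wy":{"type":"number"},"wz":{"type":"number"},"fingers":{"type":"number"}}}},"force":{"type":"number"}},"required":["series"]}

```bash
mkdir -p pics; ls
cat > h.py <<'E'
from plant import *
import numpy as np, cv2
from scipy.spatial.transform import Rotation as R
def cam(n):
    m=camera_model(n); return np.array(m["camera_matrix"]),np.array(m["world_from_camera"]),m
def ray(n,u,v,z,mm=None):
    K,T,_=mm or cam(n)
    d=np.array([(u-K[0,2])/K[0,0],-(v-K[1,2])/K[1,1],-1.]); d=T[:3,:3]@d; o=T[:3,3]
    return o+d*(z-o[2])/d[2]
def cloud(n,D,mm=None):
    K,T,_=mm or cam(n)
    v,u=np.mgrid[:D.shape[0],:D.shape[1]]
    p=np.stack([(u-K[0,2])/K[0,0]*D,-(v-K[1,2])/K[1,1]*D,-D],-1)
    return p@T[:3,:3].T+T[:3,3]
def save(n,im): cv2.imwrite("pics/"+n+".png",im[...,::-1])
E
python3 - <<'E'
from h import *
print(get_state())
for n in("top","scene"):
    im,D=snapshot(n); save(n+"0",im); np.save("pics/"+n+"0.npy",D); print(n,cam(n)[2])
E
```

```text
pics
{'clock': 0.0, 'q': array([ 1.28681284,  0.68998151, -0.19455144,  1.56632577,  0.15726707,
        0.90254863, -0.21507339]), 'qd': array([ 0.00010981,  0.00149711,  0.00015431,  0.0011546 ,  0.00023921,
        0.00054704, -0.00106975]), 'joint_torque': array([ 8.70824624e-05, -5.27559650e+01, -1.26709912e+00, -1.53426772e+01,
       -5.27233304e-02,  6.53602474e-03,  1.87804835e-04]), 'tool_pos': array([ 0.19506494, -0.59310345,  0.23791742]), 'eef_rot': array([ 8.10114816e-01, -5.86270507e-01, -7.85019630e-04, -5.10459761e-04]), 'contact_force': array([-0.27380583, -0.22418064, -0.43127684]), 'moment': array([-0.00344975, -0.01279996, -0.03627271]), 'opening': 1.001965135612743}
top {'camera_matrix': array([[542.72790204,   0.        , 289.60060417],
       [  0.        , 542.72790204, 207.11882995],
       [  0.        ,   0.        ,   1.        ]]), 'world_from_camera': array([[ 0.01833098,  0.99835061, -0.05440614,  0.49061564],
       [-0.99979685,  0.0187593 ,  0.00737244, -0.00955634],
       [ 0.0083809 ,  0.05425994,  0.99849167,  1.70629341],
       [ 0.        ,  0.        ,  0.        ,  1.        ]])}
scene {'camera_matrix': array([[453.58662627,   0.        , 278.77821892],
       [  0.        , 453.58662627, 209.52346236],
       [  0.        ,   0.        ,   1.        ]]), 'world_from_camera': array([[-0.63742409, -0.66938897,  0.38158738,  1.06593304],
       [ 0.77047641, -0.55857707,  0.30717708,  0.34962821],
       [ 0.00752501,  0.48980615,  0.87179889,  1.1665524 ],
       [ 0.        ,  0.        ,  0.        ,  1.        ]])}
```

View pics/top0.png

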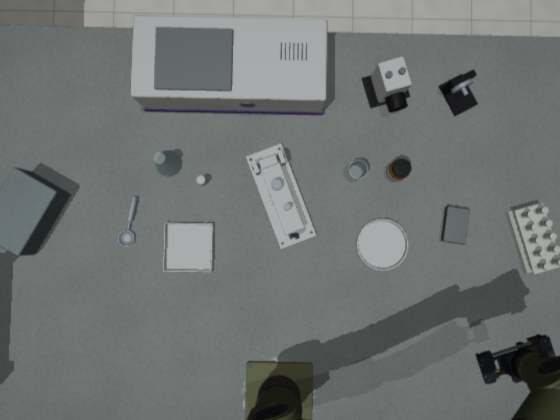

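View pics/scene0.png

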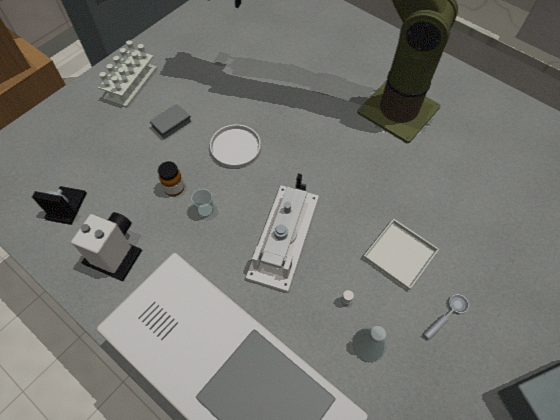

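The top view shows the press at about (281,196), with the hinge at (267,155) and the black tab at (294,236). The wide tip is at (278,184), the slim one at (288,206), the dish at (382,244) and the tray at (189,247).

Run:
```python
from h import *
im=cv2.imread("pics/top0.png")[...,::-1]; D=np.load("pics/top0.npy"); m=cam("top"); P=cloud("top",D,m)
g=im.astype(int).min(2)
# white objects by contour
M=((g>150)*255).astype(np.uint8); cs,_=cv2.findContours(M,cv2.RETR_EXTERNAL,cv2.CHAIN_APPROX_NONE)
for c in cs:
    if cv2.contourArea(c)>400:
        r=cv2.minAreaRect(c); print("white",[np.round(x,1) for x in r], [ray("top",*r[0],z,m)[:2].round(4) for z in(.02,.022)])
        if 220<r[0][0]<330 and r[0][1]>150:
            for b in cv2.boxPoints(r): print("  corner",b,ray("top",*b,.02,m)[:2].round(4))
for z0,z1,name in((.085,.14,"high"),(.068,.083,"arm")):
    s=(P[...,2]>z0)&(P[...,2]<z1); s[:140]=0;s[255:]=0;s[:,:240]=0;s[:,325:]=0
    n,l,st,ce=cv2.connectedComponentsWithStats(s.astype(np.uint8))
    for i in range(1,n):
        if st[i,4]>5: q=P[l==i]; print(name,ce[i].round(1),st[i],np.median(q,0).round(4),q[:,2].max().round(3))
```

```text
white [array([189. , 246.5]), array([45., 44.]), np.float64(90.0)] [array([0.4546, 0.287 ]), array([0.4547, 0.2867])]
white [array([381. , 243.5]), array([47. , 45.6]), np.float64(26.6)] [array([ 0.4747, -0.3078]), array([ 0.4747, -0.3075])]
white [array([539.4, 237.6]), array([65.4, 31.3]), np.float64(72.9)] [array([ 0.5019, -0.8017]), array([ 0.5019, -0.8007])]
white [array([280.5, 195.9]), array([98.4, 37.7]), np.float64(69.0)] [array([0.6171, 0.007 ]), array([0.6169, 0.007 ])]
  corner [245.25623 156.66841] [0.7378 0.1195]
  corner [280.4803  143.16588] [0.7825 0.0102]
  corner [315.7072  235.06224] [ 0.4972 -0.1046]
  corner [280.48315 248.56477] [0.4534 0.0039]
white [array([394.6,  73.3]), array([28.7, 26. ]), np.float64(74.1)] [array([ 1.012 , -0.3459]), array([ 1.0113, -0.3455])]
white [array([440.9,  26.4]), array([56.1, 12.9]), np.float64(1.8)] [array([ 1.1664, -0.492 ]), array([ 1.1656, -0.4914])]
white [array([382. ,  25.5]), array([13., 56.]), np.float64(90.0)] [array([ 1.1652, -0.3047]), array([ 1.1644, -0.3043])]
white [array([232.8,  56.5]), array([235.3,  82.2]), np
[... 1189 characters left out ...]
261.6 163.5] [260 160   4   9  13] [0.7096 0.0664 0.0872] 0.09
high [276.7 183.6] [271 177  12  14 128] [0.6458 0.0173 0.1086] 0.121
high [281.3 200.5] [279 199   5   4   6] [0.5982 0.003  0.0861] 0.09
high [287.  206.8] [284 203   7   9  41] [ 0.5778 -0.0137  0.1124] 0.122
high [285.6 215.6] [283 213   5   5  10] [ 0.5521 -0.0111  0.0859] 0.089
high [300.  221.4] [299 219   3   6   7] [ 0.538  -0.0534  0.0855] 0.088
high [295.8 235.9] [292 232   8   8  32] [ 0.4929 -0.0413  0.1253] 0.132
arm [281.4 197.7] [257 155  47  80 988] [0.6039 0.0009 0.0791] 0.083
arm [263.  159.3] [261 158   4   3   7] [0.7227 0.0612 0.0797] 0.082
arm [268.7 160.7] [268 159   3   4   6] [0.7172 0.0446 0.0815] 0.083
```

```bash
cat >> h.py <<'E'
def go(p,yawdeg=-68.0):
    "print tool-axis shift in units (of 80 cm) and tilt/turn (of pi) from the current pose to p, tool down, tool x at yaw"
    s=get_state(); Rc=R.from_quat(s["eef_rot"]); c,si=np.cos(np.radians(yawdeg)),np.sin(np.radians(yawdeg))
    Rt=R.from_matrix(np.array([[c,si,0],[si,-c,0],[0,0,-1.]]))
    d=Rc.inv().apply(np.array(p)-s["tool_pos"])/.8; w=(Rc.inv()*Rt).as_rotvec()/np.pi
    dt=Rt.inv().apply(np.array(p)-s["tool_pos"])/.8
    print("t",round(s["clock"],2),"pos",s["tool_pos"].round(4),"F",np.round(s["contact_force"],1),"op",round(s["opening"]*88,1),"| d",d.round(4),"w",w.round(4),"| d after turn",dt.round(4), "rows",np.linalg.norm(d)*.8/.0625)
E
python3 -c "
from h import *
go([.60,0,.27])"
```

```text
t 0.1 pos [ 0.195  -0.5932  0.238 ] F [-0.4 -0.1  0.6] op 87.9 | d [-0.5462 -0.7126 -0.0392] w [ 0.      0.0005 -0.0211] | d after turn [-0.4979 -0.7471 -0.04  ] rows 11.50302984998335
```

apply_moves --series '[{"z": -0.04, "wz": -0.021}, {"x": -0.042, "y": -0.062}, {"x": -0.042, "y": -0.062}, {"x": -0.042, "y": -0.062}, {"x": -0.042, "y": -0.062}, {"x": -0.042, "y": -0.062}, {"x": -0.042, "y": -0.062}, {"x": -0.042, "y": -0.062}]'

```text
schema error: expected keys x, y, z, wx, wy, wz, fingers
```

```bash
python3 -c "
from h import *
go([.60,0,.27])"
```

```text
t 0.1 pos [ 0.195  -0.5932  0.238 ] F [-0.4 -0.1  0.6] op 87.9 | d [-0.5462 -0.7126 -0.0392] w [ 0.      0.0005 -0.0211] | d after turn [-0.4979 -0.7471 -0.04  ] rows 11.50302984998335
```

All keys are needed in each row.

apply_moves --series '[{"x": 0, "y": 0, "z": -0.04, "wx": 0, "wy": 0, "wz": -0.021, "fingers": 1}, {"x": -0.042, "y": -0.062, "z": 0, "wx": 0, "wy": 0, "wz": 0, "fingers": 1}, {"x": -0.042, "y": -0.062, "z": 0, "wx": 0, "wy": 0, "wz": 0, "fingers": 1}, {"x": -0.042, "y": -0.062, "z": 0, "wx": 0, "wy": 0, "wz": 0, "fingers": 1}, {"x": -0.042, "y": -0.062, "z": 0, "wx": 0, "wy": 0, "wz": 0, "fingers": 1}, {"x": -0.042, "y": -0.062, "z": 0, "wx": 0, "wy": 0, "wz": 0, "fingers": 1}, {"x": -0.042, "y": -0.062, "z": 0, "wx": 0, "wy": 0, "wz": 0, "fingers": 1}, {"x": -0.042, "y": -0.062, "z": 0, "wx": 0, "wy": 0, "wz": 0, "fingers": 1}]' --force 20

```text
clock: 1.1
tool_pos: [0.4319, -0.2396, 0.2682]
eef_rot: [0.826, -0.563, -0.002, -0.0]
contact_force: [1.4, -0.5, 0.1]
opening: 1.002
```

```bash
python3 -c "
from h import *
go([.60,0,.27])"
```

```text
t 1.1 pos [ 0.4319 -0.2396  0.2682] F [ 1.4 -0.5  0.1] op 88.2 | d [-0.2022 -0.3049 -0.0022] w [ 0.0006  0.0011 -0.0033] | d after turn [-0.199  -0.307  -0.0023] rows 4.682815453190602
```

apply_moves --series '[{"x": -0.041, "y": -0.061, "z": 0, "wx": 0, "wy": 0, "wz": 0, "fingers": 1}, {"x": -0.041, "y": -0.061, "z": 0, "wx": 0, "wy": 0, "wz": 0, "fingers": 1}, {"x": -0.041, "y": -0.061, "z": 0, "wx": 0, "wy": 0, "wz": 0, "fingers": 1}, {"x": -0.041, "y": -0.061, "z": 0, "wx": 0, "wy": 0, "wz": 0, "fingers": 1}, {"x": -0.041, "y": -0.061, "z": 0, "wx": 0, "wy": 0, "wz": -0.003, "fingers": 1}, {"x": 0, "y": 0, "z": 0, "wx": 0, "wy": 0, "wz": 0, "fingers": 1}]'

```text
clock: 1.85
tool_pos: [0.6042, 0.0172, 0.2662]
eef_rot: [0.831, -0.556, -0.003, -0.001]
contact_force: [-0.0, -0.7, -0.3]
opening: 1.0
```

Run:
```python
from h import *
go([.60,0,.27]); m=cam("wrist")
im,D=snapshot("wrist"); save("w0",im); np.savez("pics/w0.npz",D=D,K=m[0],T=m[1]); print(m[1].round(3),m[0].round(1))
```

```text
t 1.85 pos [0.6042 0.0172 0.2662] F [-0.  -0.7 -0.3] op 88.0 | d [ 0.0178  0.0131 -0.0048] w [0.0008 0.0021 0.0025] | d after turn [ 0.0179  0.013  -0.0047] rows 0.28958928239191833
[[ 0.382  0.882  0.275  0.675]
 [-0.924  0.367  0.108  0.044]
 [-0.006 -0.295  0.955  0.412]
 [ 0.     0.     0.     1.   ]] [[346.2   0.  278.1]
 [  0.  346.2 206.2]
 [  0.    0.    1. ]]
```

View pics/w0.png

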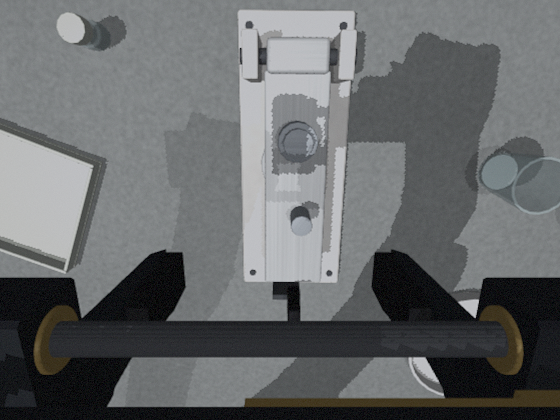

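The wrist view shows the press nearly upright, the wide tip at (297,141), the slim tip's top at (302,226), and the tab at about (290,290).

Run:
```python
from h import *
z=np.load("pics/w0.npz"); m=(z["K"],z["T"],0); P=cloud("w",z["D"],m); Z=P[...,2]
def circ(s,n):
    s[:,:200]=0;s[:,370:]=0
    k,l,st,ce=cv2.connectedComponentsWithStats(s.astype(np.uint8))
    for i in range(1,k):
        if st[i,4]>60:
            q=P[l==i]; (c,r)=cv2.minEnclosingCircle(q[:,:2].astype(np.float32)); print(n,ce[i].round(1),st[i,4],"mean",q.mean(0).round(4),"circ",np.round(c,4),round(r,4))
circ((Z>.109)&(Z<.12),"top114"); circ((Z>.099)&(Z<.108),"step104"); circ((Z>.076)&(Z<.084),"arm80"); circ((Z>.086)&(Z<.094),"cheek")
s=(Z>.076)&(Z<.084); s[:,:200]=0;s[:,370:]=0; q=P[s]; r=cv2.minAreaRect(q[:,:2].astype(np.float32)); print(r)
im=cv2.imread("pics/w0.png").astype(int); w=((Z>.012)&(Z<.026)&(im.min(2)>110)); w[:,:225]=0; w[:,365:]=0; w[290:]=0
q=P[w]; r=cv2.minAreaRect(q[:,:2].astype(np.float32)); print("base",r, "median z",np.median(q[:,2]))
for u,v in((249,25),(344,27),(252,272),(329,272)): print(ray("w",u,v,.02,m).round(4))
for n,(u,v) in {"wide":(297,141)}.items(): print(Z[v-2:v+3,u].round(4))
print(Z[218:240:3,302].round(3))
```

```text
top114 [298.2 143.7] 707 mean [0.6472 0.0163 0.114 ] circ [0.647 0.016] 0.0131
top114 [301.4 225.1] 357 mean [ 0.5805 -0.0159  0.1137] circ [ 0.58   -0.0163] 0.0099
top114 [293.7 303.7] 83 mean [ 0.5023 -0.0416  0.1146] circ [ 0.5014 -0.0425] 0.0062
step104 [297.1 140.5] 575 mean [0.6484 0.0173 0.1039] circ [0.6469 0.0159] 0.018
step104 [293.4 297.7] 61 mean [ 0.5023 -0.0418  0.1038] circ [ 0.5019 -0.0421] 0.0058
arm80 [295.2 161. ] 12443 mean [0.6238 0.0077 0.0803] circ [0.621  0.0025] 0.1257
cheek [250.   53.7] 827 mean [0.6993 0.0826 0.0897] circ [0.699  0.0828] 0.0205
cheek [347.1  54.5] 829 mean [0.7304 0.0055 0.0898] circ [0.7306 0.0047] 0.0204
cheek [280.1 296.9] 79 mean [ 0.4885 -0.0329  0.0873] circ [ 0.4888 -0.0327] 0.008
((0.6160508990287781, -0.004145018756389618), (0.25257936120033264, 0.10408059507608414), 25.926572799682617)
base ((0.6175359487533569, 0.004878491163253784), (0.3098551630973816, 0.12011868506669998), 22.152456283569336) median z 0.020040136678997733
[0.7295 0.1016 0.02  ]
[0.7647 0.0113 0.02  ]
[ 0.4692 -0.0026  0.02  ]
[ 0.5065 -0.092   0.02  ]
[0.1136 0.114  0.1142 0.1145 0.1145]
[0.114 0.112 0.114 0.114 0.113 0.113 0.08  0.079]
```

```bash
python3 -c "
from h import *
go([.647,.016,.084],-67.85)"
```

```text
t 1.9 pos [0.603  0.0136 0.266 ] F [ 0.1 -0.5 -1.1] op 87.8 | d [ 0.019  -0.0532  0.2272] w [0.0016 0.0015 0.0004] | d after turn [ 0.0179 -0.0521  0.2275] rows 2.996607659338496
```

apply_moves --series '[{"x": 0.018, "y": -0.052, "z": 0, "wx": 0.0016, "wy": 0.0015, "wz": 0, "fingers": 0.5}, {"x": 0, "y": 0, "z": 0.04, "wx": 0, "wy": 0, "wz": 0, "fingers": 0.5}, {"x": 0, "y": 0, "z": 0.05, "wx": 0, "wy": 0, "wz": 0, "fingers": 0.5}, {"x": 0, "y": 0, "z": 0.04, "wx": 0, "wy": 0, "wz": 0, "fingers": 0.5}, {"x": 0, "y": 0, "z": 0, "wx": 0, "wy": 0, "wz": 0, "fingers": 0.5}]'

```text
clock: 2.52
tool_pos: [0.6434, 0.0046, 0.1581]
eef_rot: [0.827, -0.562, -0.0, 0.005]
contact_force: [-0.7, 0.3, 0.1]
opening: 0.749
```

```bash
python3 -c "
from h import *
go([.647,.016,.084],-67.85)"
```

```text
t 2.52 pos [0.6434 0.0046 0.1581] F [-0.7  0.3  0.1] op 66.0 | d [-0.0121 -0.0102  0.0924] w [ 0.0028 -0.0017 -0.003 ] | d after turn [-0.0115 -0.0095  0.0926] rows 1.2005389935017332
```

apply_moves --series '[{"x": -0.0115, "y": -0.0095, "z": 0.02, "wx": 0.0028, "wy": -0.0017, "wz": -0.003, "fingers": 0.4}, {"x": 0, "y": 0, "z": 0, "wx": 0, "wy": 0, "wz": 0, "fingers": 0.4}]'

```text
clock: 2.78
tool_pos: [0.648, 0.0152, 0.1431]
eef_rot: [0.829, -0.559, 0.001, -0.001]
contact_force: [0.3, -0.3, 0.0]
opening: 0.701
```

```bash
python3 -c "
from h import *
go([.647,.016,.084],-67.85)"
```

```text
t 2.77 pos [0.648  0.0152 0.1431] F [ 0.3 -0.3  0. ] op 61.6 | d [-0.0015  0.001   0.0739] w [-0.001  -0.0002 -0.0004] | d after turn [-0.0014  0.0008  0.0739] rows 0.94627933148116
```

apply_moves --series '[{"x": -0.001, "y": 0.001, "z": 0.025, "wx": -0.001, "wy": 0, "wz": 0, "fingers": 0.4}, {"x": 0, "y": 0, "z": 0.025, "wx": 0, "wy": 0, "wz": 0, "fingers": 0.4}, {"x": 0, "y": 0, "z": 0.018, "wx": 0, "wy": 0, "wz": 0, "fingers": 0.4}, {"x": 0, "y": 0, "z": 0.003, "wx": 0, "wy": 0, "wz": 0, "fingers": 0.4}, {"x": 0, "y": 0, "z": 0, "wx": 0, "wy": 0, "wz": 0, "fingers": 0.4}]'

```text
clock: 3.4
tool_pos: [0.6484, 0.0159, 0.0847]
eef_rot: [0.83, -0.558, 0.002, -0.001]
contact_force: [0.2, 1.1, 0.3]
opening: 0.705
```

```bash
python3 -c "
from h import *
go([.647,.016,.084],-67.85)"
```

```text
t 3.4 pos [0.6484 0.0159 0.0847] F [0.2 1.1 0.3] op 62.0 | d [-0.0008  0.0016  0.0009] w [-0.001  -0.0006 -0.0003] | d after turn [-0.0008  0.0016  0.0009] rows 0.025434777382745064
```

apply_moves --series '[{"x": 0, "y": 0.001, "z": 0, "wx": -0.001, "wy": 0, "wz": 0, "fingers": -1}, {"x": 0, "y": 0, "z": 0, "wx": 0, "wy": 0, "wz": 0, "fingers": -1}, {"x": 0, "y": 0, "z": 0, "wx": 0, "wy": 0, "wz": 0, "fingers": -1}, {"x": 0, "y": 0, "z": 0, "wx": 0, "wy": 0, "wz": 0, "fingers": -1}, {"x": 0, "y": 0, "z": 0, "wx": 0, "wy": 0, "wz": 0, "fingers": -1}]' --force 25

```text
clock: 4.03
tool_pos: [0.6483, 0.0157, 0.0861]
eef_rot: [0.83, -0.558, 0.002, -0.0]
contact_force: [1.1, 0.8, -1.5]
opening: 0.397
```

```bash
python3 -c "
from h import *
go([.49,-.29,.20],-67.85)"
```

```text
t 4.03 pos [0.6483 0.0157 0.0861] F [ 1.1  0.8 -1.5] op 34.9 | d [ 0.28    0.3269 -0.1423] w [-0.0006 -0.0008 -0.0003] | d after turn [ 0.2793  0.3274 -0.1424] rows 5.802683738413567
```

apply_moves --series '[{"x": 0, "y": 0, "z": -0.03, "wx": 0, "wy": 0, "wz": 0, "fingers": -1}, {"x": 0, "y": 0, "z": -0.06, "wx": 0, "wy": 0, "wz": 0, "fingers": -1}, {"x": 0.04, "y": 0.047, "z": -0.04, "wx": 0, "wy": 0, "wz": 0, "fingers": -1}, {"x": 0.05, "y": 0.058, "z": 0, "wx": 0, "wy": 0, "wz": 0, "fingers": -1}, {"x": 0.05, "y": 0.058, "z": 0, "wx": 0, "wy": 0, "wz": 0, "fingers": -1}, {"x": 0.05, "y": 0.058, "z": 0, "wx": 0, "wy": 0, "wz": 0, "fingers": -1}, {"x": 0.05, "y": 0.058, "z": 0, "wx": 0, "wy": 0, "wz": 0, "fingers": -1}, {"x": 0.04, "y": 0.047, "z": 0, "wx": 0, "wy": 0, "wz": 0, "fingers": -1}]'

```text
clock: 5.03
tool_pos: [0.4902, -0.2932, 0.1921]
eef_rot: [0.832, -0.554, 0.002, -0.001]
contact_force: [0.0, 0.7, -1.8]
opening: 0.402
```

```bash
python3 -c "
from h import *
go([.475,-.308,.012],-67.85)"
```

```text
t 5.03 pos [ 0.4902 -0.2932  0.1921] F [ 0.   0.7 -1.8] op 35.3 | d [0.0092 0.0257 0.2251] w [-0.0014 -0.0007  0.003 ] | d after turn [0.0099 0.0246 0.2251] rows 2.901737026295729
```

apply_moves --series '[{"x": 0.01, "y": 0.025, "z": 0.02, "wx": -0.0014, "wy": -0.0007, "wz": 0.003, "fingers": -1}, {"x": 0, "y": 0, "z": 0.05, "wx": 0, "wy": 0, "wz": 0, "fingers": -1}, {"x": 0, "y": 0, "z": 0.05, "wx": 0, "wy": 0, "wz": 0, "fingers": -1}, {"x": 0, "y": 0, "z": 0.04, "wx": 0, "wy": 0, "wz": 0, "fingers": -1}, {"x": 0, "y": 0, "z": 0.01, "wx": 0, "wy": 0, "wz": 0, "fingers": -1}, {"x": 0, "y": 0, "z": 0, "wx": 0, "wy": 0, "wz": 0, "fingers": -1}]'

```text
clock: 5.78
tool_pos: [0.4709, -0.3183, 0.0538]
eef_rot: [0.826, -0.564, 0.002, 0.002]
contact_force: [0.1, 0.4, -1.0]
opening: 0.403
```

Run:
```python
from h import *
go([.475,-.308,.012],-67.85)
im,D=snapshot("scene"); a=cv2.resize(im[90:210,170:330],None,fx=4,fy=4,interpolation=cv2.INTER_CUBIC); save("s1",a)
```

```text
t 5.78 pos [ 0.4709 -0.3183  0.0538] F [ 0.1  0.4 -1. ] op 35.4 | d [-0.0105 -0.0095  0.0521] w [ 0.0005 -0.002  -0.0043] | d after turn [-0.01   -0.0096  0.0522] rows 0.6912885212652103
```

View pics/s1.png

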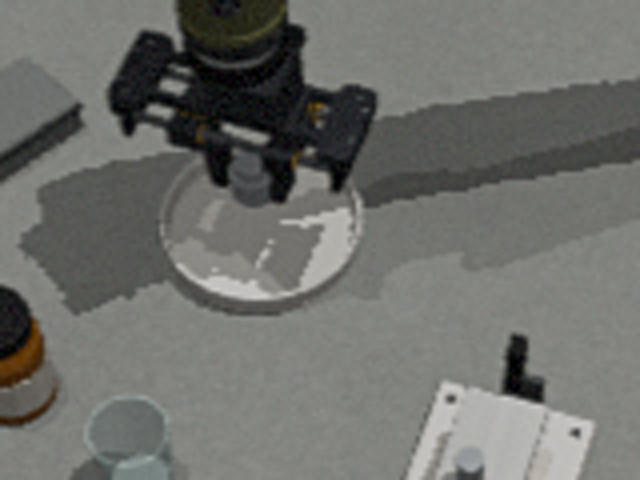

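The tip hangs upright in the jaws, above the dish interior at (250,185) in the crop. I'll lower it.

apply_moves --series '[{"x": -0.01, "y": -0.0095, "z": 0.015, "wx": 0.0005, "wy": -0.002, "wz": -0.004, "fingers": -1}, {"x": 0, "y": 0, "z": 0.02, "wx": 0, "wy": 0, "wz": 0, "fingers": -1}, {"x": 0, "y": 0, "z": 0.01, "wx": 0, "wy": 0, "wz": 0, "fingers": -1}, {"x": 0, "y": 0, "z": 0, "wx": 0, "wy": 0, "wz": 0, "fingers": -1}]'

```text
clock: 6.32
tool_pos: [0.4777, -0.3079, 0.0179]
eef_rot: [0.83, -0.558, 0.002, -0.001]
contact_force: [0.0, 0.2, -1.7]
opening: 0.396
```

```bash
python3 -c "
from h import *
go([.475,-.308,.011],-67.85)"
```

```text
t 6.33 pos [ 0.4777 -0.3079  0.0179] F [ 0.   0.2 -1.7] op 34.9 | d [-0.0012  0.0032  0.0087] w [-0.0012 -0.001   0.0001] | d after turn [-0.0011  0.0031  0.0087] rows 0.11891545371888304
```

apply_moves --series '[{"x": 0, "y": 0, "z": 0.005, "wx": -0.001, "wy": -0.001, "wz": 0, "fingers": -1}, {"x": 0, "y": 0, "z": 0.003, "wx": 0, "wy": 0, "wz": 0, "fingers": -1}, {"x": 0, "y": 0, "z": 0.001, "wx": 0, "wy": 0, "wz": 0, "fingers": -1}, {"x": 0, "y": 0, "z": 0, "wx": 0, "wy": 0, "wz": 0, "fingers": -1}]'

```text
clock: 6.82
tool_pos: [0.4779, -0.3085, 0.0112]
eef_rot: [0.83, -0.558, 0.001, -0.0]
contact_force: [0.4, -0.3, -1.7]
opening: 0.399
```

apply_moves --series '[{"x": 0, "y": 0, "z": 0.0015, "wx": 0, "wy": 0, "wz": 0, "fingers": -1}, {"x": 0, "y": 0, "z": 0.001, "wx": 0, "wy": 0, "wz": 0, "fingers": -1}, {"x": 0, "y": 0, "z": 0, "wx": 0, "wy": 0, "wz": 0, "fingers": -1}]'

```text
clock: 7.2
tool_pos: [0.4781, -0.3087, 0.0112]
eef_rot: [0.83, -0.558, 0.001, 0.0]
contact_force: [-0.4, -0.7, -2.3]
opening: 0.4
```

apply_moves --series '[{"x": 0, "y": 0, "z": 0.003, "wx": 0, "wy": 0, "wz": 0, "fingers": -1}, {"x": 0, "y": 0, "z": 0.003, "wx": 0, "wy": 0, "wz": 0, "fingers": -1}]'

```text
clock: 7.45
tool_pos: [0.4782, -0.3087, 0.0108]
eef_rot: [0.83, -0.558, 0.002, 0.001]
contact_force: [-4.8, 4.1, 27.1]
opening: 0.398
```

Contact. I'll ease off and release.

apply_moves --series '[{"x": 0, "y": 0, "z": 0, "wx": 0, "wy": 0, "wz": 0, "fingers": -1}, {"x": 0, "y": 0, "z": 0, "wx": 0, "wy": 0, "wz": 0, "fingers": 0.1}, {"x": 0, "y": 0, "z": 0, "wx": 0, "wy": 0, "wz": 0, "fingers": 0.4}, {"x": 0, "y": 0, "z": 0, "wx": 0, "wy": 0, "wz": 0, "fingers": 0.4}, {"x": 0, "y": 0, "z": -0.02, "wx": 0, "wy": 0, "wz": 0, "fingers": 0.4}, {"x": 0, "y": 0, "z": -0.06, "wx": 0, "wy": 0, "wz": 0, "fingers": 0.4}, {"x": 0, "y": 0, "z": -0.07, "wx": 0, "wy": 0, "wz": 0, "fingers": 0.4}, {"x": 0, "y": 0, "z": -0.04, "wx": 0, "wy": 0, "wz": 0, "fingers": 0.4}]'

```text
clock: 8.45
tool_pos: [0.4771, -0.3079, 0.1672]
eef_rot: [0.83, -0.558, 0.0, 0.001]
contact_force: [0.3, -1.3, 0.2]
opening: 0.698
```

Run:
```python
from h import *
go([.58,-.0163,.18],-67.85)
m=cam("wrist");im,D=snapshot("wrist"); P=cloud("w",D,m)
for a,b in((.034,.045),(.025,.0335),(.016,.025)):
    s=(P[...,2]>a)&(P[...,2]<b)&(np.hypot(P[...,0]-.478,P[...,1]+.308)<(.05 if a>.02 else .09)); q=P[s]
    print(a,s.sum(),q.mean(0).round(4) if s.sum() else 0,cv2.minEnclosingCircle(q[:,:2].astype(np.float32)) if s.sum() else 0)
```

```text
t 8.45 pos [ 0.4771 -0.3079  0.1672] F [ 0.3 -1.3  0.2] op 61.4 | d [-0.289  -0.2566 -0.0167] w [ 0.0003 -0.0006  0.    ] | d after turn [-0.2891 -0.2566 -0.016 ] rows 4.951672803876588
0.034 751 [ 0.4786 -0.3104  0.039 ] ((0.47803255915641785, -0.310613214969635), 0.012984090484678745)
0.025 581 [ 0.4818 -0.3091  0.0289] ((0.47802597284317017, -0.3106985092163086), 0.017960812896490097)
0.016 3487 [ 0.4716 -0.3139  0.021 ] ((0.4718734323978424, -0.3137759268283844), 0.07991918176412582)
```

The wide tip stands in the dish: top at 39 mm, step at 29 mm. Now the slim one.

apply_moves --series '[{"x": -0.05, "y": -0.044, "z": -0.015, "wx": 0, "wy": 0, "wz": 0, "fingers": 0.4}, {"x": -0.052, "y": -0.046, "z": 0, "wx": 0, "wy": 0, "wz": 0, "fingers": 0.4}, {"x": -0.052, "y": -0.046, "z": 0, "wx": 0, "wy": 0, "wz": 0, "fingers": 0.4}, {"x": -0.052, "y": -0.046, "z": 0, "wx": 0, "wy": 0, "wz": 0, "fingers": 0.3}, {"x": -0.052, "y": -0.046, "z": 0, "wx": 0, "wy": 0, "wz": 0, "fingers": 0.2}, {"x": -0.015, "y": -0.015, "z": 0, "wx": 0, "wy": 0, "wz": 0, "fingers": 0}, {"x": 0, "y": 0, "z": 0, "wx": 0, "wy": 0, "wz": 0, "fingers": 0}]'

```text
clock: 9.38
tool_pos: [0.5812, -0.0288, 0.1887]
eef_rot: [0.828, -0.561, 0.008, -0.0]
contact_force: [-0.0, -0.9, 0.4]
opening: 0.5
```

```bash
python3 -c "
from h import *
go([.58,-.0163,.085],-67.85)"
```

```text
t 9.38 pos [ 0.5812 -0.0288  0.1887] F [-0.  -0.9  0.4] op 44.0 | d [-0.0168 -0.0031  0.1294] w [-0.0033 -0.0043 -0.0019] | d after turn [-0.015  -0.0045  0.1296] rows 1.6707671194816847
```

apply_moves --series '[{"x": -0.016, "y": -0.004, "z": 0, "wx": -0.0033, "wy": -0.0043, "wz": -0.002, "fingers": 0}, {"x": 0, "y": 0, "z": 0.02, "wx": 0, "wy": 0, "wz": 0, "fingers": 0}, {"x": 0, "y": 0, "z": 0.03, "wx": 0, "wy": 0, "wz": 0, "fingers": 0}, {"x": 0, "y": 0, "z": 0, "wx": 0, "wy": 0, "wz": 0, "fingers": 0}]'

```text
clock: 9.88
tool_pos: [0.5768, -0.0225, 0.146]
eef_rot: [0.827, -0.562, -0.001, 0.003]
contact_force: [-0.2, -0.6, 0.9]
opening: 0.496
```

```bash
python3 -c "
from h import *
go([.58,-.0163,.085],-67.85)"
```

```text
t 9.88 pos [ 0.5768 -0.0225  0.146 ] F [-0.2 -0.6  0.9] op 43.7 | d [-0.0059 -0.007   0.0762] w [ 0.0017 -0.0006 -0.0027] | d after turn [-0.0057 -0.0066  0.0763] rows 0.9828873188450908
```

apply_moves --series '[{"x": -0.006, "y": -0.007, "z": 0.01, "wx": 0.0017, "wy": -0.0006, "wz": -0.0027, "fingers": 0}, {"x": 0, "y": 0, "z": 0, "wx": 0, "wy": 0, "wz": 0, "fingers": 0}]'

```text
clock: 10.12
tool_pos: [0.5805, -0.0169, 0.1377]
eef_rot: [0.829, -0.559, 0.0, -0.0]
contact_force: [-0.5, 0.4, 1.2]
opening: 0.5
```

```bash
python3 -c "
from h import *
go([.58,-.0163,.085],-67.85)"
```

```text
t 10.12 pos [ 0.5805 -0.0169  0.1377] F [-0.5  0.4  1.2] op 44.0 | d [-0.001   0.0003  0.0659] w [-0.0001 -0.0001 -0.0005] | d after turn [-0.001   0.0003  0.0659] rows 0.8438806575121754
```

apply_moves --series '[{"x": -0.001, "y": 0.0005, "z": 0.02, "wx": 0, "wy": 0, "wz": 0, "fingers": 0}, {"x": 0, "y": 0, "z": 0.025, "wx": 0, "wy": 0, "wz": 0, "fingers": 0}, {"x": 0, "y": 0, "z": 0.017, "wx": 0, "wy": 0, "wz": 0, "fingers": 0}, {"x": 0, "y": 0, "z": 0.003, "wx": 0, "wy": 0, "wz": 0, "fingers": 0}, {"x": 0, "y": 0, "z": 0.001, "wx": 0, "wy": 0, "wz": 0, "fingers": 0}]'

```text
clock: 10.75
tool_pos: [0.5805, -0.0163, 0.0826]
eef_rot: [0.829, -0.559, 0.001, -0.001]
contact_force: [-0.5, 0.6, -0.5]
opening: 0.5
```

```bash
python3 -c "
from h import *
go([.58,-.0163,.085],-67.85)"
```

```text
t 10.75 pos [ 0.5805 -0.0163  0.0826] F [-0.5  0.6 -0.5] op 44.0 | d [-0.0002  0.0006 -0.003 ] w [-0.0007 -0.0003 -0.0004] | d after turn [-0.0002  0.0006 -0.003 ] rows 0.03881268125065573
```

apply_moves --series '[{"x": 0, "y": 0, "z": -0.003, "wx": 0, "wy": 0, "wz": 0, "fingers": -1}, {"x": 0, "y": 0, "z": 0, "wx": 0, "wy": 0, "wz": 0, "fingers": -1}, {"x": 0, "y": 0, "z": 0, "wx": 0, "wy": 0, "wz": 0, "fingers": -1}, {"x": 0, "y": 0, "z": 0, "wx": 0, "wy": 0, "wz": 0, "fingers": -1}, {"x": 0, "y": 0, "z": 0, "wx": 0, "wy": 0, "wz": 0, "fingers": -1}]' --force 20

```text
clock: 11.38
tool_pos: [0.5814, -0.0163, 0.0866]
eef_rot: [0.829, -0.559, 0.002, -0.001]
contact_force: [-0.6, 0.8, -0.9]
opening: 0.22
```

```bash
python3 -c "
from h import *
go([.4546,.287,.17],-67.85)"
```

```text
t 11.38 pos [ 0.5814 -0.0163  0.0866] F [-0.6  0.8 -0.9] op 19.4 | d [-0.4107  0.004  -0.105 ] w [-0.0015 -0.0006 -0.0005] | d after turn [-0.4109  0.0039 -0.1042] rows 5.426339656944192
```

Gripped at 19.4 mm. Lift and carry to the tray.

apply_moves --series '[{"x": 0, "y": 0, "z": -0.03, "wx": 0, "wy": 0, "wz": 0, "fingers": -1}, {"x": 0, "y": 0, "z": -0.06, "wx": 0, "wy": 0, "wz": 0, "fingers": -1}, {"x": -0.06, "y": 0, "z": -0.01, "wx": 0, "wy": 0, "wz": 0, "fingers": -1}, {"x": -0.075, "y": 0, "z": 0, "wx": 0, "wy": 0, "wz": 0, "fingers": -1}, {"x": -0.075, "y": 0, "z": 0, "wx": 0, "wy": 0, "wz": 0, "fingers": -1}, {"x": -0.075, "y": 0, "z": 0, "wx": 0, "wy": 0, "wz": 0, "fingers": -1}, {"x": -0.07, "y": 0, "z": 0, "wx": 0, "wy": 0, "wz": 0, "fingers": -1}, {"x": -0.04, "y": 0, "z": 0, "wx": 0, "wy": 0, "wz": 0, "fingers": -1}]'

```text
clock: 12.38
tool_pos: [0.4628, 0.2819, 0.1679]
eef_rot: [0.827, -0.563, 0.003, -0.002]
contact_force: [-0.2, -0.0, -1.5]
opening: 0.218
```

```bash
python3 -c "
from h import *
go([.4546,.287,.06],-67.85)"
```

```text
t 12.38 pos [0.4628 0.2819 0.1679] F [-0.2 -0.  -1.5] op 19.2 | d [-0.0101  0.0082  0.1348] w [-0.0025 -0.0009 -0.0035] | d after turn [-0.0098  0.0071  0.1349] rows 1.7331412638902604
```

apply_moves --series '[{"x": -0.004, "y": 0.007, "z": 0.02, "wx": -0.0025, "wy": -0.0009, "wz": -0.0035, "fingers": -1}, {"x": 0, "y": 0, "z": 0.05, "wx": 0, "wy": 0, "wz": 0, "fingers": -1}, {"x": 0, "y": 0, "z": 0.04, "wx": 0, "wy": 0, "wz": 0, "fingers": -1}, {"x": 0, "y": 0, "z": 0, "wx": 0, "wy": 0, "wz": 0, "fingers": -1}]'

```text
clock: 12.88
tool_pos: [0.4557, 0.2812, 0.076]
eef_rot: [0.831, -0.557, 0.0, 0.001]
contact_force: [-0.1, 0.3, -0.3]
opening: 0.224
```

```bash
python3 -c "
from h import *
go([.4546,.287,.013],-67.85)"
```

```text
t 12.88 pos [0.4557 0.2812 0.076 ] F [-0.1  0.3 -0.3] op 19.7 | d [-0.0073 -0.0016  0.0787] w [ 0.0006 -0.0004  0.001 ] | d after turn [-0.0072 -0.0014  0.0787] rows 1.0118815565385981
```

apply_moves --series '[{"x": -0.007, "y": -0.001, "z": 0.02, "wx": 0.0006, "wy": 0, "wz": 0.001, "fingers": -1}, {"x": 0, "y": 0, "z": 0.025, "wx": 0, "wy": 0, "wz": 0, "fingers": -1}, {"x": 0, "y": 0, "z": 0.02, "wx": 0, "wy": 0, "wz": 0, "fingers": -1}, {"x": 0, "y": 0, "z": 0.004, "wx": 0, "wy": 0, "wz": 0, "fingers": -1}, {"x": 0, "y": 0, "z": 0.001, "wx": 0, "wy": 0, "wz": 0, "fingers": -1}]'

```text
clock: 13.5
tool_pos: [0.457, 0.2861, 0.0193]
eef_rot: [0.829, -0.56, 0.002, -0.002]
contact_force: [-0.4, -1.2, 0.2]
opening: 0.223
```

apply_moves --series '[{"x": 0, "y": 0, "z": 0.006, "wx": -0.001, "wy": -0.001, "wz": 0, "fingers": -1}, {"x": 0, "y": 0, "z": 0.004, "wx": 0, "wy": 0, "wz": 0, "fingers": -1}, {"x": 0, "y": 0, "z": 0.002, "wx": 0, "wy": 0, "wz": 0, "fingers": -1}]'

```text
clock: 13.88
tool_pos: [0.4578, 0.2866, 0.0103]
eef_rot: [0.829, -0.56, -0.0, -0.002]
contact_force: [0.9, 0.7, -0.8]
opening: 0.219
```

apply_moves --series '[{"x": 0, "y": 0, "z": 0.002, "wx": -0.001, "wy": 0, "wz": 0, "fingers": -1}, {"x": 0, "y": 0, "z": 0.002, "wx": 0, "wy": 0, "wz": 0, "fingers": -1}]'

```text
clock: 14.12
tool_pos: [0.4579, 0.2866, 0.01]
eef_rot: [0.829, -0.56, -0.001, -0.001]
contact_force: [-3.0, -1.7, 19.5]
opening: 0.219
```

Contact. Release and back off.

apply_moves --series '[{"x": 0, "y": 0, "z": 0, "wx": 0, "wy": 0, "wz": 0, "fingers": -1}, {"x": 0, "y": 0, "z": 0, "wx": 0, "wy": 0, "wz": 0, "fingers": -0.3}, {"x": 0, "y": 0, "z": 0, "wx": 0, "wy": 0, "wz": 0, "fingers": -0.1}, {"x": 0, "y": 0, "z": 0, "wx": 0, "wy": 0, "wz": 0, "fingers": -0.1}, {"x": 0, "y": 0, "z": -0.02, "wx": 0, "wy": 0, "wz": 0, "fingers": -0.1}, {"x": 0, "y": 0, "z": -0.06, "wx": 0, "wy": 0, "wz": 0, "fingers": -0.1}, {"x": 0, "y": 0, "z": -0.07, "wx": 0, "wy": 0, "wz": 0, "fingers": -0.1}, {"x": 0, "y": 0, "z": -0.06, "wx": 0, "wy": 0, "wz": 0, "fingers": -0.1}]'

```text
clock: 15.12
tool_pos: [0.4563, 0.2851, 0.1823]
eef_rot: [0.829, -0.559, -0.002, 0.002]
contact_force: [0.8, 0.5, -0.2]
opening: 0.451
```

Run:
```python
from h import *
go([.4943,-.0452,.18],-67.85)
m=cam("wrist");im,D=snapshot("wrist"); save("w2",im); P=cloud("w",D,m)
for a,b in((.034,.045),(.016,.026)):
    s=(P[...,2]>a)&(P[...,2]<b)&(np.hypot(P[...,0]-.457,P[...,1]-.287)<(.04 if a>.02 else .11)); q=P[s]
    print(a,s.sum(),q.mean(0).round(4) if s.sum() else 0,cv2.minEnclosingCircle(q[:,:2].astype(np.float32)) if s.sum() else 0)
```

```text
t 15.12 pos [0.4563 0.2851 0.1823] F [ 0.8  0.5 -0.2] op 39.6 | d [0.4007 0.1103 0.0029] w [ 0.0014  0.0004 -0.0011] | d after turn [0.4003 0.1117 0.0029] rows 5.319983431599473
0.034 400 [0.4576 0.2851 0.0379] ((0.4569697678089142, 0.2849353849887848), 0.010097801685333252)
0.016 3375 [0.4547 0.2911 0.0212] ((0.4521458148956299, 0.2888590693473816), 0.1048891469836235)
```

The slim tip stands in the tray, its top at 38 mm. Now to the latch tab.

apply_moves --series '[{"x": 0.06, "y": 0.016, "z": -0.01, "wx": 0, "wy": 0, "wz": 0, "fingers": -0.45}, {"x": 0.07, "y": 0.02, "z": 0, "wx": 0, "wy": 0, "wz": 0, "fingers": -0.45}, {"x": 0.07, "y": 0.02, "z": 0, "wx": 0, "wy": 0, "wz": 0, "fingers": -0.45}, {"x": 0.07, "y": 0.02, "z": 0, "wx": 0, "wy": 0, "wz": 0, "fingers": -0.45}, {"x": 0.07, "y": 0.02, "z": 0, "wx": 0, "wy": 0, "wz": 0, "fingers": -0.45}, {"x": 0.04, "y": 0.01, "z": 0, "wx": 0, "wy": 0, "wz": 0, "fingers": -0.45}, {"x": 0, "y": 0, "z": 0, "wx": 0, "wy": 0, "wz": 0, "fingers": -0.45}]'

```text
clock: 16.05
tool_pos: [0.4977, -0.0344, 0.2012]
eef_rot: [0.829, -0.559, 0.005, -0.009]
contact_force: [-0.0, 1.4, -0.2]
opening: 0.272
```

```bash
python3 -c "
from h import *
go([.4943,-.0452,.155],-67.85)"
```

```text
t 16.05 pos [ 0.4977 -0.0344  0.2012] F [-0.   1.4 -0.2] op 23.9 | d [0.011  0.0102 0.0575] w [-0.0064  0.0008 -0.0007] | d after turn [0.0109 0.0091 0.0577] rows 0.7602934761044481
```

apply_moves --series '[{"x": 0.011, "y": 0.01, "z": 0.03, "wx": -0.0064, "wy": 0.0008, "wz": -0.0007, "fingers": -0.45}, {"x": 0, "y": 0, "z": 0.01, "wx": 0, "wy": 0, "wz": 0, "fingers": -0.45}, {"x": 0, "y": 0, "z": 0, "wx": 0, "wy": 0, "wz": 0, "fingers": -0.45}]'

```text
clock: 16.42
tool_pos: [0.4945, -0.0412, 0.17]
eef_rot: [0.831, -0.556, 0.0, -0.002]
contact_force: [0.6, 0.1, -0.2]
opening: 0.273
```

```bash
python3 -c "
from h import *
go([.4943,-.0452,.14],-67.85)"
```

```text
t 16.43 pos [ 0.4945 -0.0412  0.17  ] F [ 0.6  0.1 -0.2] op 24.0 | d [0.0045 0.0023 0.0375] w [-0.0011  0.0004  0.0014] | d after turn [0.0045 0.0021 0.0375] rows 0.4839754578410178
```

apply_moves --series '[{"x": 0.0045, "y": 0.002, "z": 0.025, "wx": -0.001, "wy": 0, "wz": 0.0014, "fingers": -0.45}, {"x": 0, "y": 0, "z": 0.005, "wx": 0, "wy": 0, "wz": 0, "fingers": -0.45}, {"x": 0, "y": 0, "z": 0, "wx": 0, "wy": 0, "wz": 0, "fingers": -0.45}]'

```text
clock: 16.8
tool_pos: [0.4961, -0.0413, 0.1477]
eef_rot: [0.831, -0.556, 0.001, -0.002]
contact_force: [0.5, 0.6, 0.4]
opening: 0.279
```

```bash
python3 -c "
from h import *
go([.4943,-.0452,.087],-67.85)"
```

```text
t 16.8 pos [ 0.4961 -0.0413  0.1477] F [0.5 0.6 0.4] op 24.6 | d [0.0037 0.0043 0.0759] w [-0.0016  0.0005  0.0016] | d after turn [0.0036 0.0039 0.0759] rows 0.9737505949608048
```

apply_moves --series '[{"x": 0.006, "y": 0.006, "z": 0.005, "wx": -0.002, "wy": 0, "wz": 0.002, "fingers": -0.45}, {"x": 0, "y": 0, "z": 0, "wx": 0, "wy": 0, "wz": 0, "fingers": -0.45}]'

```text
clock: 17.05
tool_pos: [0.4939, -0.0475, 0.1446]
eef_rot: [0.83, -0.559, -0.0, -0.0]
contact_force: [-0.0, 0.6, 0.2]
opening: 0.275
```

Run:
```python
from h import *
go([.4943,-.0452,.087],-67.85)
m=cam("wrist"); im,D=snapshot("wrist"); cv2.imwrite("pics/w3.png",cv2.resize(im[200:400,180:400],None,fx=3,fy=3)[...,::-1])
P=cloud("w",D,m); s=(P[...,2]>.1)&(P[...,2]<.122)&(np.hypot(P[...,0]-.502,P[...,1]+.042)<.02); q=P[s]; print(s.sum(),q.mean(0), cv2.minAreaRect(q[:,:2].astype(np.float32)))
```

```text
t 17.05 pos [ 0.4939 -0.0475  0.1446] F [-0.   0.6  0.2] op 24.2 | d [-0.0025 -0.0015  0.072 ] w [-0.      0.0002 -0.0003] | d after turn [-0.0026 -0.0015  0.0719] rows 0.921727641512511
341 [ 0.50174124 -0.04219892  0.11217884] ((0.49427109956741333, -0.04473122954368591), (0.01884826272726059, 0.012461363337934017), 21.620023727416992)
```

View pics/w3.png

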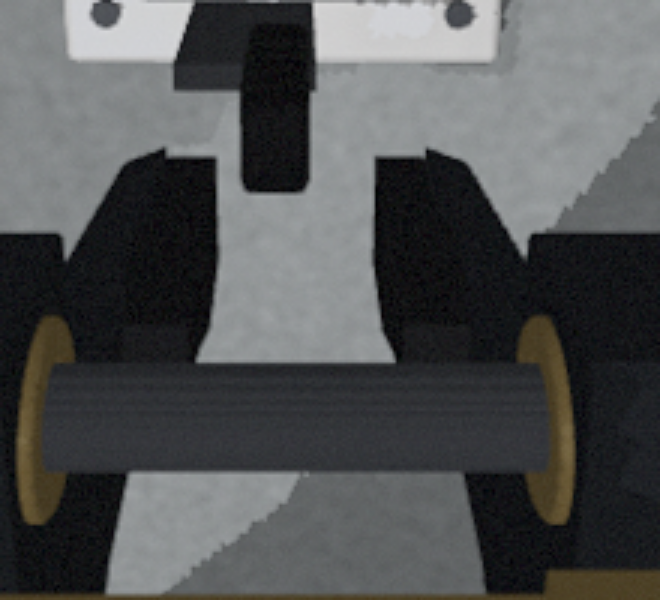

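The tab is between the open fingers, about 2 mm left of their centre. There is a dark block beside it at crop (210,50), so I'll check its height before going down.

Run:
```python
from h import *
m=cam("wrist"); im,D=snapshot("wrist"); P=cloud("w",D,m)
a=np.radians(22.15); d=P[...,:2]-[.6175,.0049]; X=d@[np.cos(a),np.sin(a)]; Y=d@[-np.sin(a),np.cos(a)]; Z=P[...,2]
for y0 in range(-45,46,6):
    row=[]
    for x0 in range(-154,-100,6):
        s=(abs(X*1e3-x0)<3)&(abs(Y*1e3-y0)<3)&(D>0); row.append("%4d"%(1e3*np.median(Z[s])) if s.sum()>2 else "   .")
    print(y0,*row)
```

```text
-45   19   19   21   20   20   20  233  233  232
-39   19   20   20   20   20   20  233  233  232
-33   19   19   20   20    .  176  234  233  232
-27   19   20   20   20    .  176  233  233  232
-21   19   20  200  208  212  180  233  231  225
-15   19   20  156  164  171  170  235  226  223
-9   19   20   20   86   67    .  235  226  223
-3    .    .  125  125  125  111  235  226  223
3    .    .  125  125  125  111  235  226  223
9    .    .  164  160  153  169  235  226  223
15    .  202  203  206  189  181  232  230  225
21    .    .    .   87   69  176  233  233  232
27    .   20   20   19    .  176  233  233  232
33   20   20   20   20    .    .  233  233  232
39   19   20   19   20   20   19  232  233  232
45   19   20   20   19   20   20   20  227  223
```

Run:
```python
from h import *
def pf(P):
    a=np.radians(22.15); d=P[...,:2]-[.6175,.0049]; return d@[np.cos(a),np.sin(a)],d@[-np.sin(a),np.cos(a)],P[...,2]
z=np.load("pics/w0.npz"); X,Y,Z=pf(cloud("w",z["D"],(z["K"],z["T"],0)))
def tab(X,Y,Z):
  for y0 in range(-39,40,4):
    row=[]
    for x0 in range(-154,-100,4):
        s=(abs(X*1e3-x0)<2.1)&(abs(Y*1e3-y0)<2.1); row.append("%4d/%-3d"%(1e3*Z[s].min(),1e3*Z[s].max()) if s.sum()>0 else "   .    ")
    print(y0,*row)
tab(X,Y,Z)
m=cam("scene"); X,Y,Z=pf(cloud("scene",np.load("pics/scene0.npy"),m)); print("scene"); tab(X,Y,Z)
```

```text
-39   19/20    19/20    18/21    18/21    18/21    20/21    19/21    19/20    19/21    19/21    18/21    19/21    19/21    19/21 
-35   18/19     .        .        .        .        .        .        .        .        .        .        .        .        .    
-31   19/21     .        .        .        .        .        .        .        .       78/80    79/80     .       78/79    78/79 
-27   18/19     .        .        .        .        .        .        .        .       79/80    79/80    79/82    78/81    79/80 
-23   18/19     .        .        .        .        .        .        .        .       79/81    79/81    78/81    78/81    79/81 
-19   18/19     .        .        .        .        .        .        .        .       79/80    78/81    79/81    78/81    78/81 
-15   18/19     .        .        .        .        .        .        .        .       79/80    79/82    78/80    78/81    79/81 
-11   19/19     .        .        .        .        .        .        .        .       77/80    79/81    78/81    79/81    77/81 
-7    .        .        .        .       86/124   67/124   5
[... 3374 characters left out ...]
      .       79/79    76/82    76/81    80/80    79/79 
21    .        .        .        .       82/86    61/85    67/84     .        .       79/81    74/79    78/78    76/78    77/78 
25    .        .        .        .        .       61/84    74/80     .       17/17    77/77    18/79    18/81    79/79    75/80 
29    .       20/20    20/20    17/23     .       15/21    18/22    17/21     .       17/80    18/82    18/78    15/85    18/80 
33   21/21    18/21    19/19    20/21    17/19    16/20    19/19    17/19    18/18    19/22    22/77    18/23    19/78     .    
37   17/17    17/17    20/20    21/21    19/19    17/18    18/18    16/19    21/21    16/16    17/20    17/17    19/24    23/23
```

There is a bar at +y beside the tab (X −140 to −130, Y 6 to 23) with its top at about 88 mm. I'll keep the TCP at about 92 mm to clear it.

apply_moves --series '[{"x": -0.0025, "y": -0.001, "z": 0.015, "wx": 0, "wy": 0, "wz": 0, "fingers": -0.45}, {"x": 0, "y": 0, "z": 0.015, "wx": 0, "wy": 0, "wz": 0, "fingers": -0.45}, {"x": 0, "y": 0, "z": 0.005, "wx": 0, "wy": 0, "wz": 0, "fingers": -0.45}]'

```text
clock: 17.52
tool_pos: [0.4945, -0.0445, 0.1149]
eef_rot: [0.83, -0.558, -0.0, -0.001]
contact_force: [-0.6, -0.8, -0.1]
opening: 0.275
```

```bash
python3 -c "
from h import *
go([.4943,-.0450,.092],-67.85)"
```

```text
t 17.52 pos [ 0.4945 -0.0445  0.1149] F [-0.6 -0.8 -0.1] op 24.2 | d [0.0006 0.0005 0.0286] w [-0.0005  0.0003 -0.0001] | d after turn [0.0005 0.0004 0.0286] rows 0.36680118716862503
```

apply_moves --series '[{"x": 0.0005, "y": 0.0005, "z": 0.014, "wx": 0, "wy": 0, "wz": 0, "fingers": -0.45}, {"x": 0, "y": 0, "z": 0.01, "wx": 0, "wy": 0, "wz": 0, "fingers": -0.45}, {"x": 0, "y": 0, "z": 0, "wx": 0, "wy": 0, "wz": 0, "fingers": -0.45}]'

```text
clock: 17.9
tool_pos: [0.4938, -0.0449, 0.0935]
eef_rot: [0.83, -0.558, -0.001, -0.0]
contact_force: [0.9, 0.7, 0.0]
opening: 0.275
```

```bash
python3 -c "
from h import *
go([.4943,-.0450,.092],-67.85)"
```

```text
t 17.9 pos [ 0.4938 -0.0449  0.0935] F [0.9 0.7 0. ] op 24.2 | d [ 0.0003 -0.0005  0.0019] w [-0.      0.0005 -0.    ] | d after turn [ 0.0003 -0.0005  0.0019] rows 0.025622763463009818
```

Close on the tab.

apply_moves --series '[{"x": 0, "y": 0, "z": 0.001, "wx": 0, "wy": 0, "wz": 0, "fingers": -1}, {"x": 0, "y": 0, "z": 0, "wx": 0, "wy": 0, "wz": 0, "fingers": -1}, {"x": 0, "y": 0, "z": 0, "wx": 0, "wy": 0, "wz": 0, "fingers": -1}, {"x": 0, "y": 0, "z": 0, "wx": 0, "wy": 0, "wz": 0, "fingers": -1}]' --force 40

```text
clock: 18.4
tool_pos: [0.4934, -0.0439, 0.0928]
eef_rot: [0.83, -0.558, -0.001, -0.001]
contact_force: [-0.2, 0.9, -2.8]
opening: 0.128
```

apply_moves --series '[{"x": -0.005, "y": 0, "z": 0, "wx": 0, "wy": 0, "wz": 0, "fingers": -1}, {"x": -0.005, "y": 0, "z": 0, "wx": 0, "wy": 0, "wz": 0, "fingers": -1}, {"x": -0.005, "y": 0, "z": 0, "wx": 0, "wy": 0, "wz": 0, "fingers": -1}]'

```text
clock: 18.77
tool_pos: [0.4912, -0.038, 0.0934]
eef_rot: [0.828, -0.56, 0.003, 0.0]
contact_force: [2.6, -6.6, -3.0]
opening: 0.13
```

```bash
cat >> h.py <<'E'
def pr():
    s=get_state(); a=np.radians(22.15); M=np.array([[np.cos(a),np.sin(a)],[-np.sin(a),np.cos(a)]])
    q=M@(s["tool_pos"][:2]-[.6175,.0049])*1e3; print("t",round(s["clock"],2),"press xy mm",q.round(1),"z",(s["tool_pos"][2]*1e3).round(1),"F press",(M@s["contact_force"][:2]).round(1),round(s["contact_force"][2],1),"op",round(s["opening"]*88,1),"tilt/turn",R.from_quat(s["eef_rot"]).as_matrix()[:,2].round(3))
E
python3 -c "
from h import *
pr()"
```

```text
t 18.77 press xy mm [-133.2    7.9] z 93.4 F press [-0.1 -7.1] -3.0 op 11.5 tilt/turn [ 0.004 -0.004 -1.   ]
```

apply_moves --series '[{"x": -0.006, "y": 0, "z": 0, "wx": 0, "wy": 0, "wz": 0, "fingers": -1}, {"x": -0.005, "y": 0, "z": 0, "wx": 0, "wy": 0, "wz": 0, "fingers": -1}]'

```text
clock: 19.02
tool_pos: [0.4897, -0.0342, 0.0938]
eef_rot: [0.827, -0.562, 0.006, 0.002]
contact_force: [3.2, -7.3, -2.5]
opening: 0.133
```

```bash
python3 -c "
from h import *
pr()"
```

```text
t 19.02 press xy mm [-133.1   12. ] z 93.8 F press [ 0.2 -8. ] -2.5 op 11.7 tilt/turn [ 0.007 -0.009 -1.   ]
```

apply_moves --series '[{"x": -0.004, "y": -0.001, "z": -0.008, "wx": 0, "wy": 0, "wz": 0, "fingers": -1}, {"x": -0.003, "y": -0.003, "z": -0.013, "wx": 0, "wy": 0, "wz": 0, "fingers": -1}]'

```text
clock: 19.27
tool_pos: [0.4918, -0.0326, 0.1106]
eef_rot: [0.826, -0.564, 0.008, 0.004]
contact_force: [3.6, -8.2, -3.6]
opening: 0.132
```

```bash
python3 -c "
from h import *
pr();go([.4943,-.0450,.092],-67.85)"
```

```text
t 19.27 press xy mm [-130.6   12.6] z 110.6 F press [ 0.3 -8.9] -3.6 op 11.6 tilt/turn [ 0.009 -0.016 -1.   ]
t 19.27 pos [ 0.4918 -0.0326  0.1106] F [ 3.6 -8.2 -3.6] op 11.6 | d [0.0151 0.0028 0.0235] w [-0.0007 -0.0057 -0.0045] | d after turn [0.0155 0.0029 0.0232] rows 0.35946864617824104
```

apply_moves --series '[{"x": -0.003, "y": -0.005, "z": -0.02, "wx": 0, "wy": -0.005, "wz": -0.004, "fingers": -1}, {"x": -0.002, "y": -0.006, "z": -0.02, "wx": 0, "wy": -0.002, "wz": -0.002, "fingers": -1}]'

```text
clock: 19.52
tool_pos: [0.4999, -0.0305, 0.1432]
eef_rot: [0.83, -0.558, 0.001, 0.0]
contact_force: [4.7, -6.9, -4.9]
opening: 0.13
```

```bash
python3 -c "
from h import *
pr();go([.4943,-.0450,.092],-67.85)"
```

```text
t 19.52 press xy mm [-122.3   11.5] z 143.2 F press [ 1.8 -8.1] -4.9 op 11.5 tilt/turn [ 0.002 -0.002 -1.   ]
t 19.52 pos [ 0.4999 -0.0305  0.1432] F [ 4.7 -6.9 -4.9] op 11.5 | d [0.014  0.0134 0.064 ] w [-0.0005 -0.0008  0.0001] | d after turn [0.0141 0.0133 0.064 ] rows 0.8559005652758697
```

apply_moves --series '[{"x": 0, "y": -0.012, "z": -0.02, "wx": 0, "wy": 0, "wz": 0, "fingers": -1}, {"x": 0, "y": -0.012, "z": -0.02, "wx": 0, "wy": 0, "wz": 0, "fingers": -1}, {"x": 0, "y": -0.013, "z": -0.02, "wx": 0, "wy": 0, "wz": 0, "fingers": -1}]'

```text
clock: 19.9
tool_pos: [0.5235, -0.0283, 0.1915]
eef_rot: [0.828, -0.561, 0.001, 0.008]
contact_force: [2.9, -4.3, -5.1]
opening: 0.137
```

```bash
python3 -c "
from h import *
pr();go([.4943,-.0450,.092],-67.85)"
```

```text
t 19.9 press xy mm [-99.6   4.7] z 191.5 F press [ 1.  -5.1] -5.1 op 12.0 tilt/turn [-0.007 -0.013 -1.   ]
t 19.9 pos [ 0.5235 -0.0283  0.1915] F [ 2.9 -4.3 -5.1] op 12.0 | d [0.0047 0.0401 0.1248] w [ 0.0037 -0.0031 -0.0025] | d after turn [0.0056 0.0416 0.1243] rows 1.6797392337505006
```

apply_moves --series '[{"x": 0, "y": -0.011, "z": -0.011, "wx": 0.003, "wy": -0.003, "wz": -0.002, "fingers": -1}, {"x": 0, "y": -0.008, "z": -0.007, "wx": 0, "wy": 0, "wz": 0, "fingers": -1}, {"x": 0, "y": 0, "z": 0, "wx": 0, "wy": 0, "wz": 0, "fingers": -1}]'

```text
clock: 20.27
tool_pos: [0.5334, -0.0277, 0.2054]
eef_rot: [0.828, -0.56, -0.002, 0.007]
contact_force: [2.5, 0.2, -5.8]
opening: 0.133
```

Run:
```python
from h import *
pr(); im,D=snapshot("scene"); save("s9",im)
a=np.radians(22.15); d=cloud("scene",D)-np.array([.6175,.0049,0]); X=d[...,0]*np.cos(a)+d[...,1]*np.sin(a); Y=-d[...,0]*np.sin(a)+d[...,1]*np.cos(a); Z=d[...,2]
s=(abs(Y)<.027)&(X>-.06)&(X<.07)&(Z>.085)&(Z<.19)
p=np.polyfit(X[s],Z[s],1); r=Z[s]-np.polyval(p,X[s]); k=abs(r)<.006; p=np.polyfit(X[s][k],Z[s][k],1); print(s.sum(),k.sum(),"arm angle",np.degrees(np.arctan(-p[0])), "z at hinge",np.polyval(p,.105))
pr()
```

```text
t 20.27 press xy mm [-90.1   1.5] z 205.4 F press [ 2.4 -0.8] -5.8 op 11.7 tilt/turn [-0.011 -0.009 -1.   ]
1180 1157 arm angle 28.826196992013973 z at hinge 0.0798183452226851
t 20.32 press xy mm [-90.2   1.6] z 205.2 F press [ 0.6 -3.8] -4.1 op 11.8 tilt/turn [-0.011 -0.008 -1.   ]
```

View pics/s9.png

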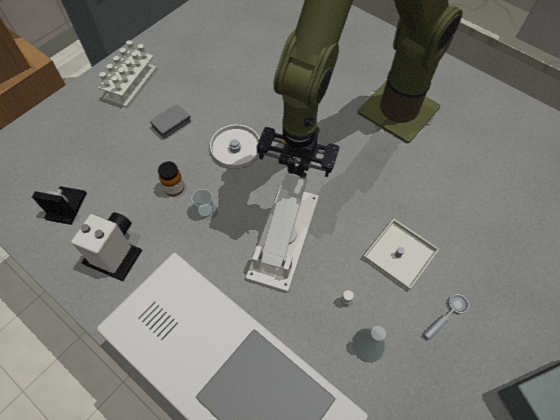

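The scene view shows the wide tip in the dish (235,145), the slim tip in the tray (399,252), the bystanders unmoved, and the arm held up at about 28.8°. I'll nudge it up slightly and check that it holds.

apply_moves --series '[{"x": 0, "y": -0.005, "z": -0.006, "wx": 0.003, "wy": -0.002, "wz": 0, "fingers": -1}, {"x": 0, "y": 0, "z": -0.001, "wx": 0, "wy": 0, "wz": 0, "fingers": -1}, {"x": 0, "y": 0, "z": 0, "wx": 0, "wy": 0, "wz": 0, "fingers": -1}, {"x": 0, "y": 0, "z": 0, "wx": 0, "wy": 0, "wz": 0, "fingers": -1}]'

```text
clock: 20.82
tool_pos: [0.5367, -0.0262, 0.2101]
eef_rot: [0.829, -0.56, -0.003, 0.001]
contact_force: [1.6, -3.0, -4.9]
opening: 0.13
```

Run:
```python
from h import *
pr(); im,D=snapshot("scene")
a=np.radians(22.15); d=cloud("scene",D)-np.array([.6175,.0049,0]); X=d[...,0]*np.cos(a)+d[...,1]*np.sin(a); Y=-d[...,0]*np.sin(a)+d[...,1]*np.cos(a); Z=d[...,2]
s=(abs(Y)<.027)&(X>-.06)&(X<.07)&(Z>.085)&(Z<.19)
p=np.polyfit(X[s],Z[s],1); r=Z[s]-np.polyval(p,X[s]); k=abs(r)<.006; p=np.polyfit(X[s][k],Z[s][k],1); print("arm angle",np.degrees(np.arctan(-p[0])))
P=cloud("scene",D)
for c in((.478,-.3106),(.457,.285)):
    q=P[np.hypot(P[...,0]-c[0],P[...,1]-c[1])<.012]; print(c,np.percentile(q[:,2],90).round(3))
for _ in range(6): snapshot("top")
pr()
```

```text
t 20.82 press xy mm [-86.6   1.6] z 210.1 F press [ 0.3 -3.3] -4.9 op 11.4 tilt/turn [-0.006  0.001 -1.   ]
arm angle 30.154463212430223
(0.478, -0.3106) 0.041
(0.457, 0.285) 0.038
t 21.18 press xy mm [-86.6   1.7] z 210.2 F press [-0.4 -2.1] -4.9 op 11.4 tilt/turn [-0.006  0.001 -1.   ]
```

The arm holds steady at 30.2°, so I'll hand in.

```bash
python3 -c "
from h import *
print(finish_job()); pr()"
```

```text
the job is handed in; nothing more can be done
None
the job is handed in; nothing more can be done
```

The job is done and handed in, at about 21 s of the 72 s allowed. The wide tip stands in the round dish and the slim tip in the square tray. I then pulled the latch about 12 mm and raised the arm, and the gripper is still holding it.

- **Arm:** the last depth fit put it at 30.2°. It stayed put over the next 0.4 s, with about 5 N of load and the pads gripping the tab at 11.4 mm.
- **Tips:** the final check read the tops at about 41 mm (wide) and 38 mm (slim), against an expected 38–39 mm. The 2–3 mm excess on the wide tip is depth noise from the far camera. The close wrist view after release showed it standing square, with its top at 39 mm and its step at 29 mm.
- **Other items:** in the last scene picture, by eye only, everything else looked unmoved.
- **Grip height:** I gripped the latch tab about 6 mm higher than the given point, because a bar beside it rises to about 88 mm.
- **Forces:** the highest I read was about 28 N, when setting the wide tip down.

No check failed. After handing in, the robot gave no further readings, so the state in the last second was not measured.

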